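# Change over a burn-in fixture

### The job

Change over the burn-in fixture: slide its power switch off, take out the tested modules that are seated in it and stand them flat on the floor of the outgoing tray, then load every fresh module from the mat into a bay of its own, flat on the deck with its contact tongue slid fully home under the lip. When all of them are seated, slide the power switch on again, and leave the other things on the bench alone.

Things in the scene. Friction and masses are not known exactly. Their poses are not given: they have to be found in the camera images.
- fresh_a: fresh module (2 or 3 are present), at the start on the mat to the robot's right, tongue roughly away from the robot: finned aluminium case 90 x 44 x 40 mm (length, width, height), 0.24 to 0.42 kg, with a black contact tongue 24 long, 36 wide, 8 thick at the bottom of one end. Origin: centre of the case's underside; x towards the tongue (its tip at +69 mm), z up
- fresh_a_toe (a point): middle of the lower edge of the tongue tip of fresh_a, 69 mm from its origin along its x; axes as the module's
- fresh_b: fresh module (2 or 3 are present), at the start on the mat to the robot's right, tongue roughly away from the robot: finned aluminium case 90 x 44 x 40 mm (length, width, height), 0.24 to 0.42 kg, with a black contact tongue 24 long, 36 wide, 8 thick at the bottom of one end. Origin: centre of the case's underside; x towards the tongue (its tip at +69 mm), z up
- fresh_b_toe (a point): middle of the lower edge of the tongue tip of fresh_b, 69 mm from its origin along its x; axes as the module's
- fresh_c: fresh module (2 or 3 are present), at the start on the mat to the robot's right, tongue roughly away from the robot: finned aluminium case 90 x 44 x 40 mm (length, width, height), 0.24 to 0.42 kg, with a black contact tongue 24 long, 36 wide, 8 thick at the bottom of one end. Origin: centre of the case's underside; x towards the tongue (its tip at +69 mm), z up
- fresh_c_toe (a point): middle of the lower edge of the tongue tip of fresh_c, 69 mm from its origin along its x; axes as the module's
- tested_0: tested module, like the fresh ones, at the start seated in bay 0 (2 or 3 are present): finned aluminium case 90 x 44 x 40 mm (length, width, height), 0.24 to 0.42 kg, with a black contact tongue 24 long, 36 wide, 8 thick at the bottom of one end. Origin: centre of the case's underside; x towards the tongue (its tip at +69 mm), z up
- tested_1: tested module, like the fresh ones, at the start seated in bay 1 (2 or 3 are present): finned aluminium case 90 x 44 x 40 mm (length, width, height), 0.24 to 0.42 kg, with a black contact tongue 24 long, 36 wide, 8 thick at the bottom of one end. Origin: centre of the case's underside; x towards the tongue (its tip at +69 mm), z up
- tested_2: tested module, like the fresh ones, at the start seated in bay 2 (2 or 3 are present): finned aluminium case 90 x 44 x 40 mm (length, width, height), 0.24 to 0.42 kg, with a black contact tongue 24 long, 36 wide, 8 thick at the bottom of one end. Origin: centre of the case's underside; x towards the tongue (its tip at +69 mm), z up
- fixture: burn-in fixture, fixed: dark steel base 200 x 300 mm (x, y), deck 20 mm above the bench from x = -100 to +16 mm; a grey housing along its far side, top at 46 mm, fronted by an aluminium lip that overhangs the deck. Three bays between white lines, at y = +90, 0, -90 mm. Origin: centre of the underside, on the bench; x away from the robot, y to its left, z up
- lip_edge (a point): middle of the front lower edge of the lip, in the middle bay: lip from x = +16 to +30 mm of the fixture, 12 mm clear above the deck, its top 46 mm above the bench; under it each bay has a pocket 41 mm wide and 14 mm deep, with lead-in guides before the lip (from x = +7 mm, 12 mm high, opening to 52 mm)
- bay0 (a point): bay 0 (left as the robot sees it): point on the deck at the middle of the pocket's end wall, where the tongue tip stops; axes as the fixture's. A module on the deck slides in along +x; seated, its origin is 69 mm before this point and its case 10 mm clear of the lip. To lift it out, first slide it back 16 mm or more
- bay1 (a point): bay 1 (middle as the robot sees it): point on the deck at the middle of the pocket's end wall, where the tongue tip stops; axes as the fixture's. A module on the deck slides in along +x; seated, its origin is 69 mm before this point and its case 10 mm clear of the lip. To lift it out, first slide it back 16 mm or more
- bay2 (a point): bay 2 (right as the robot sees it): point on the deck at the middle of the pocket's end wall, where the tongue tip stops; axes as the fixture's. A module on the deck slides in along +x; seated, its origin is 69 mm before this point and its case 10 mm clear of the lip. To lift it out, first slide it back 16 mm or more
- power_switch (a joint): slide of the fixture's power switch, m: 0 = on (left end, the fixture's +y, beside a white dot on the housing), 0.016 = off (right end, -y). A detent holds it at either end: it takes 4 to 6 N to push it over, and past the middle it snaps across by itself. On at the start
- switch_ridge (a point): middle of the switch's ridge, a grey bar 8 mm high on the flat top of the housing (this point 4 mm above that top), 24 mm long along the fixture's x, 8 mm thick along its y; moves with the switch along y. The top is clear for 30 mm either way along y
- out_tray: outgoing tray, fixed: grey open tray 270 x 150 mm (x, y) outside, room for three modules set crosswise side by side about 80 mm apart, walls 4 mm thick and 26 mm high, floor 4 mm above the bench, to the robot's left. Origin: centre of the underside
- solder_reel: bystander: reel of solder wire standing on its flange, 60 mm across, 52 mm high; to be left alone
- flux_bottle: bystander: white bottle, 44 mm across, 100 mm high; to be left alone
- screwdriver: bystander: screwdriver lying on the mat, about 200 mm long; to be left alone
- meter: bystander: hand-held black multimeter lying flat, 150 x 78 x 36 mm; to be left alone
- instrument_case: bystander: dark red instrument case, 90 x 150 x 46 mm; to be left alone
- tape_roll: bystander: roll of yellow tape lying flat, 80 mm across, 24 mm high; to be left alone
- spare_heatsink: bystander: bare finned heat sink, 60 x 60 x 26 mm, no tongue; to be left alone
There are look-alikes about, which are no part of the job. Leave any blue or orange look-alike of the fresh_b alone.

How it is judged:
On the way, in this order (a step that is already met when the one before it is completed fails the run):
1. the power switch is slid off while the tested modules are still in their bays (value of joint power_switch above 0.013 m and distance of each of tested_0, tested_1, tested_2 from where it was at the start of the episode below 0.01 m), for 0.2 s.
2. with the power off, the tested modules stand flat in the outgoing tray and every fresh module is seated fully home under the lip of a bay, released (value of joint power_switch above 0.013 m and ((distance between fresh_a_toe and bay0 below 0.005 m and angle between the x axis of fresh_a and the x axis of bay0, either way round below 0.08 rad and angle between fresh_a's own z axis and vertical below 0.06 rad) or (distance between fresh_a_toe and bay1 below 0.005 m and angle between the x axis of fresh_a and the x axis of bay1, either way round below 0.08 rad and angle between fresh_a's own z axis and vertical below 0.06 rad) or (distance between fresh_a_toe and bay2 below 0.005 m and angle between the x axis of fresh_a and the x axis of bay2, either way round below 0.08 rad and angle between fresh_a's own z axis and vertical below 0.06 rad)) and ((distance between fresh_b_toe and bay0 below 0.005 m and angle between the x axis of fresh_b and the x axis of bay0, either way round below 0.08 rad and angle between fresh_b's own z axis and vertical below 0.06 rad) or (distance between fresh_b_toe and bay1 below 0.005 m and angle between the x axis of fresh_b and the x axis of bay1, either way round below 0.08 rad and angle between fresh_b's own z axis and vertical below 0.06 rad) or (distance between fresh_b_toe and bay2 below 0.005 m and angle between the x axis of fresh_b and the x axis of bay2, either way round below 0.08 rad and angle between fresh_b's own z axis and vertical below 0.06 rad)) and ((distance between fresh_c_toe and bay0 below 0.005 m and angle between the x axis of fresh_c and the x axis of bay0, either way round below 0.08 rad and angle between fresh_c's own z axis and vertical below 0.06 rad) or (distance between fresh_c_toe and bay1 below 0.005 m and angle between the x axis of fresh_c and the x axis of bay1, either way round below 0.08 rad and angle between fresh_c's own z axis and vertical below 0.06 rad) or (distance between fresh_c_toe and bay2 below 0.005 m and angle between the x axis of fresh_c and the x axis of bay2, either way round below 0.08 rad and angle between fresh_c's own z axis and vertical below 0.06 rad)) and x of tested_0 in the frame of out_tray between -0.12 and 0.12 m and y of tested_0 in the frame of out_tray between -0.06 and 0.06 m and z of each of tested_0, tested_1, tested_2 in the frame of out_tray below 0.009 m and angle between each of tested_0, tested_1, tested_2's own z axis and vertical below 0.08 rad and x of tested_1 in the frame of out_tray between -0.12 and 0.12 m and y of tested_1 in the frame of out_tray between -0.06 and 0.06 m and x of tested_2 in the frame of out_tray between -0.12 and 0.12 m and y of tested_2 in the frame of out_tray between -0.06 and 0.06 m and linear speed of each of fresh_a, fresh_b, fresh_c, tested_0, tested_1, tested_2 below 0.02 m/s and contact force between each of fresh_a, fresh_b, fresh_c, tested_0, tested_1, tested_2 and the fingers below 0.3 N), for 0.2 s.
3. the power switch is slid on (value of joint power_switch below 0.003 m), for 0.2 s.
At the end, for the whole second after the job is handed in: Switch on (within 3 mm of its end); every fresh module flat on the deck in a bay, tongue tip within 5 mm of the bay's point, 0.08 rad of square; every tested module flat on the tray's floor; all released and at rest (value of joint power_switch below 0.003 m and ((distance between fresh_a_toe and bay0 below 0.005 m and angle between the x axis of fresh_a and the x axis of bay0, either way round below 0.08 rad and angle between fresh_a's own z axis and vertical below 0.06 rad) or (distance between fresh_a_toe and bay1 below 0.005 m and angle between the x axis of fresh_a and the x axis of bay1, either way round below 0.08 rad and angle between fresh_a's own z axis and vertical below 0.06 rad) or (distance between fresh_a_toe and bay2 below 0.005 m and angle between the x axis of fresh_a and the x axis of bay2, either way round below 0.08 rad and angle between fresh_a's own z axis and vertical below 0.06 rad)) and ((distance between fresh_b_toe and bay0 below 0.005 m and angle between the x axis of fresh_b and the x axis of bay0, either way round below 0.08 rad and angle between fresh_b's own z axis and vertical below 0.06 rad) or (distance between fresh_b_toe and bay1 below 0.005 m and angle between the x axis of fresh_b and the x axis of bay1, either way round below 0.08 rad and angle between fresh_b's own z axis and vertical below 0.06 rad) or (distance between fresh_b_toe and bay2 below 0.005 m and angle between the x axis of fresh_b and the x axis of bay2, either way round below 0.08 rad and angle between fresh_b's own z axis and vertical below 0.06 rad)) and ((distance between fresh_c_toe and bay0 below 0.005 m and angle between the x axis of fresh_c and the x axis of bay0, either way round below 0.08 rad and angle between fresh_c's own z axis and vertical below 0.06 rad) or (distance between fresh_c_toe and bay1 below 0.005 m and angle between the x axis of fresh_c and the x axis of bay1, either way round below 0.08 rad and angle between fresh_c's own z axis and vertical below 0.06 rad) or (distance between fresh_c_toe and bay2 below 0.005 m and angle between the x axis of fresh_c and the x axis of bay2, either way round below 0.08 rad and angle between fresh_c's own z axis and vertical below 0.06 rad)) and x of tested_0 in the frame of out_tray between -0.12 and 0.12 m and y of tested_0 in the frame of out_tray between -0.06 and 0.06 m and z of each of tested_0, tested_1, tested_2 in the frame of out_tray below 0.009 m and angle between each of tested_0, tested_1, tested_2's own z axis and vertical below 0.08 rad and x of tested_1 in the frame of out_tray between -0.12 and 0.12 m and y of tested_1 in the frame of out_tray between -0.06 and 0.06 m and x of tested_2 in the frame of out_tray between -0.12 and 0.12 m and y of tested_2 in the frame of out_tray between -0.06 and 0.06 m and linear speed of each of fresh_a, fresh_b, fresh_c, tested_0, tested_1, tested_2 below 0.02 m/s and contact force between each of fresh_a, fresh_b, fresh_c, tested_0, tested_1, tested_2 and the fingers below 0.3 N); the robot touches nothing.
It fails at once if a bystander is pushed more than 50 mm out of its place (distance of any of solder_reel, flux_bottle, screwdriver, meter, instrument_case, tape_roll, spare_heatsink from where it was at the start of the episode above 0.05 m).
It fails at once if the flux bottle or the solder reel is knocked over (angle between any of flux_bottle, solder_reel's own z axis and vertical above 0.6 rad).
Of tested_0, tested_1, tested_2 only 2 to 3 are there at a start; the rules pass over those that are not, and their reading is None.
Of fresh_a, fresh_b, fresh_c only 2 to 3 are there at a start; the rules pass over those that are not, and their reading is None.
At some moment in a run one of fresh_a, fresh_b, fresh_c may be knocked a few centimetres aside while the robot is not near it.
Once in a run the grip may slacken for a moment while it holds something.
It also fails if it takes over 210 s, if anything falls off the work surface, if the arm or the gripper's body presses on something with over 40 N, if the wrist force passes 120 N, or if a joint passes its speed limit or range.

### The arm

A 6-joint arm with a two-finger parallel gripper is mounted at the origin on the work surface. World frame = base frame: x ahead of the robot, y to its left, z up, the work surface at z = 0. Lengths are in m, angles in rad, forces in N, time in s.
With the tool pointing down it reaches from about 0.3 to 1 m from the base axis. Payload 5.1 kg.
Tool frame: the origin (TCP) lies midway between the tips of the shut fingers; the grasp point (between the pads) lies 19 mm behind it (grip_point_offset is the distance from the TCP to the grasp point, in m); z points along the fingers, y is the line along which they close (so a half turn about z gives the same grasp; the last joint's range is limited). The gripper opens to 95 mm and grips with 3 to 60 N. Pads are 20 mm wide; open, the fingers measure 119 mm over their backs; the gripper's body (75 mm by 180 mm) begins 59 mm behind the grasp point.
Start: joints at [-1.205, 0.124, 1.65, -0, 1.367, -0.083], TCP at [0.282, -0.586, 0.215] pointing down, gripper open.
Joint ranges: [-2.61, 2.61], [-1.02, 2.33], [0.03, 2.71], [-1.35, 4.49], [0.32, 2.68], [-2.91, 2.91]. Speed limits (rad/s): [2.57, 2.57, 3.14, 3.14, 3.14, 3.14].

### API

Orientations are given as a 3x3 rotation matrix whose columns are the frame's x, y, z axes.
In Python, from bench import * gives the robot as it stands.
- The arm moves only by the tool carry_out, never from a script. Its argument "steps" is a list of rows, each a list of 2 entries, a list of its own where there are three numbers: the shift along the tool's x, y, z in cm, then the turn about the tool's z in degrees. In form: [[[x, y, z], turn], ...]. A call has exactly 8 rows; each row shifts and turns the commanded pose from where the row before left it, along the tool's axes as they then stand; what a row does not reach is not made up. A row lasts 1/8 s, in which the tool goes at most 62.5 mm and 10.7 degrees, less where a joint would pass 70% of its speed; a pose out of reach is approached as far as the arm can. A call with a gripper value outside its range is refused whole. "jaw" is the opening, from 0 (shut) to 1 (fully open), set as the call begins (left out, the last holds). The fingers move at their own pace and stop on an object; "squeeze" is the grip in N (left out, the last holds). Time passes only in rows, so rows that do not move let the fingers close, or fill a call up. It gives the time, the measured TCP pose, the force, the opening and the grip force at its end, in the units of the state.
- sense(): the state, without advancing time (a new reading comes with each control period).
- camera(name): name is "side" or "top"; returns a dict with "pixels" (480x640x3 uint8, blue, green, red), "depth" (480x640 float32, m along the optical axis (not along the pixel's ray), 0 where there is no reading), "K" (3x3 intrinsics, pixels), "k1" (the pictures are not rectified: a ray, as slopes to the right and down, at radius r is drawn at 1 + k1 r^2 times it, then the intrinsics apply), "origin" and "attitude" of the camera in the world. Camera axes: x right, y down, z forward; pixel columns grow to the right and rows downward; lengths in m; the calibration is good to about 2 mm. A picture is of the moment at which its call begins.
- close_job(): hands the job in; it is judged then, once.
Trained networks look in the newest picture that a camera, given by its name, has taken for a name from the list of things; names that differ only in an ending like _2 or _b are one class to them, and where a whole thing is asked for, a point or a joint stands for the part that bears it (a point fixed in the world has none). Each returns a list of dicts, best first, with "conf" (0 to 1); they miss things now and then, are a little off and sometimes report something else, mostly with a low value. They report only what shows in the picture. A call takes as long as a camera call. They do not tell look-alikes from the thing itself.
- masks_of(target, camera): "mask" (480x640 bool, what is visible of it) and "rect" ([left, top, right, bottom] in pixels, round what is visible of it).
The state is a dict: "clock": time; "qpos": joint angles; "qd": joint speeds; "joint_torque": joint torques, N m; "eef_pos": TCP position; "tcp_rot": TCP orientation; "contact_force": force on the tool from outside, world axes, zero at the start; "moment": the same for the moment, N m; "grip_width": opening from 0.0 (shut) to 1.0 (fully open); "finger_force": force on a finger pad.
Only numpy, scipy, OpenCV 4.12 (cv2) and the standard library are available. Lean on these libraries where they do the work, as an engineer would, in place of code of your own. Each camera call takes 0.05 s, during which the arm holds its last target. There are 200 camera calls.

## Working session

There is one attempt and no reset: what is moved stays moved. The work goes in short steps, Python scripts to look and compute and a tool call to move; the robot and the scene stay as the last step left them, time stands still between calls to the robot, and variables do not carry over. Pictures are saved under pics/ and viewed, at most 14 in all, crops included, and the job is handed in when it is done.

Besides the shell and the picture viewer there is one more tool, called after "Request:" in YAML: its name, and indented under it one key for each argument. carry_out: Moves the arm, as the interface text tells. Its arguments: {"type":"object","properties":{"steps":{"type":"array","items":{"type":"array"}},"jaw":{"type":"number"},"squeeze":{"type":"number"}},"required":["steps"]}

```bash
mkdir -p pics; ls; cat > h.py <<'E'
from bench import *
import numpy as np, cv2
def pts(c,mask=None):
    K=c["K"];d=c["depth"];v,u=np.nonzero((d>0) if mask is None else (mask&(d>0)))
    z=d[v,u];x=(u-K[0,2])/K[0,0];y=(v-K[1,2])/K[1,1]
    xd,yd=x.copy(),y.copy()
    for _ in range(8):
        s=1+c["k1"]*(x*x+y*y);x=xd/s;y=yd/s
    P=np.stack([x*z,y*z,z],1)@np.array(c["attitude"]).T+np.array(c["origin"])
    return P,u,v
E
python3 - <<'E'
from h import *
for n in("top","side"):
    c=camera(n);cv2.imwrite(f"pics/{n}0.png",c["pixels"]);np.save(f"pics/{n}0.npy",c,allow_pickle=True)
    print(n,c["K"].tolist(),c["k1"],np.round(c["origin"],3),np.round(c["attitude"],3).tolist())
    for t in("fresh_a","tested_0","fixture","out_tray","power_switch","solder_reel","flux_bottle","screwdriver","meter","instrument_case","tape_roll","spare_heatsink"):
        for m in masks_of(t,n):
            P,u,v=pts(c,m["mask"])
            if len(P): print(t,round(m["conf"],2),np.round(m["rect"]),np.round(np.median(P,0),3),np.round(P.min(0),3),np.round(P.max(0),3))
print(sense())
E
```

```text
pics
top [[502.1728470379975, 0.0, 324.9821589935638], [0.0, 502.1728470379975, 238.71338625652612], [0.0, 0.0, 1.0]] -0.020582719966968255 [ 0.385 -0.009  1.274] [[-0.021, -0.991, 0.128], [-1.0, 0.024, 0.019], [-0.022, -0.128, -0.992]]
fresh_a 0.98 [490. 217. 518. 263.] [ 0.529 -0.43   0.034] [ 0.475 -0.475 -0.002] [ 0.594 -0.395  0.048]
fresh_a 0.94 [533. 217. 576. 255.] [ 0.543 -0.556  0.029] [ 0.501 -0.626 -0.002] [ 0.59  -0.506  0.049]
fresh_a 0.79 [420. 198. 467. 227.] [ 0.611 -0.281  0.03 ] [ 0.575 -0.346  0.003] [ 0.646 -0.229  0.048]
fresh_a 0.76 [427. 253. 462. 306.] [ 0.438 -0.279  0.034] [ 0.383 -0.32   0.002] [ 0.498 -0.245  0.048]
fresh_a 0.33 [348. 184. 360. 194.] [ 0.662 -0.065  0.05 ] [ 0.649 -0.081  0.041] [ 0.677 -0.053  0.062]
tested_0 0.91 [342. 212. 367. 251.] [ 0.554 -0.059  0.048] [ 0.507 -0.083  0.018] [ 0.61  -0.034  0.068]
tested_0 0.57 [307. 212. 326. 250.] [0.564 0.031 0.047] [0.517 0.005 0.017] [0.62  0.06  0.069]
tested_0 0.19 [354. 269. 383. 345.] [ 0.414 -0.095  0.023] [ 0.287 -0.123 -0.001] [ 0.471 -0.049  0.032]
fixture 0.62 [257. 164. 383. 260.] [0
[... 3656 characters left out ...]
008586e-02]), 'qd': array([ 1.55001484e-03,  9.23321760e-05, -3.42043817e-04,  1.24960850e-03,
       -7.17202550e-04,  6.22432708e-04]), 'joint_torque': array([ 1.38311268e-05, -4.17587292e+01, -3.60220492e+01,  7.75607605e-02,
        4.31647897e-02, -2.06007132e-05]), 'eef_pos': array([ 0.28201513, -0.58563683,  0.2146498 ]), 'tcp_rot': array([[ 9.00976599e-01,  4.33867680e-01,  6.81217215e-05],
       [ 4.33867680e-01, -9.00976601e-01,  1.82578781e-05],
       [ 6.92975803e-05,  1.31058923e-05, -9.99999998e-01]]), 'contact_force': array([ 0.19754824,  0.36119812, -0.13837127]), 'moment': array([-0.04534974, -0.04664845,  0.00503185]), 'finger_force': 0.0, 'grip_width': 1.000953403484487}
```

View pics/top0.png

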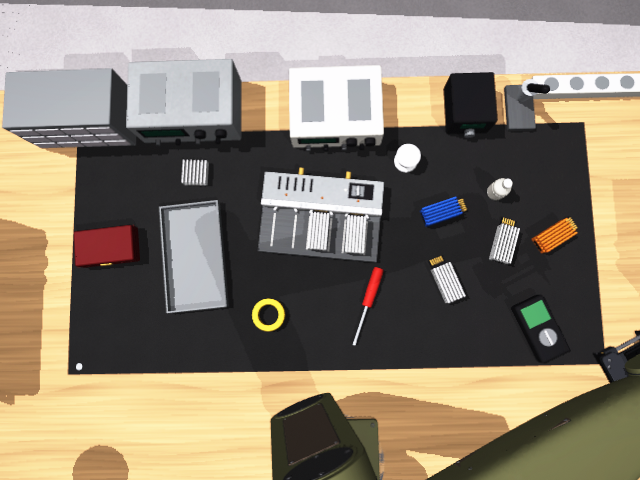

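View pics/side0.png

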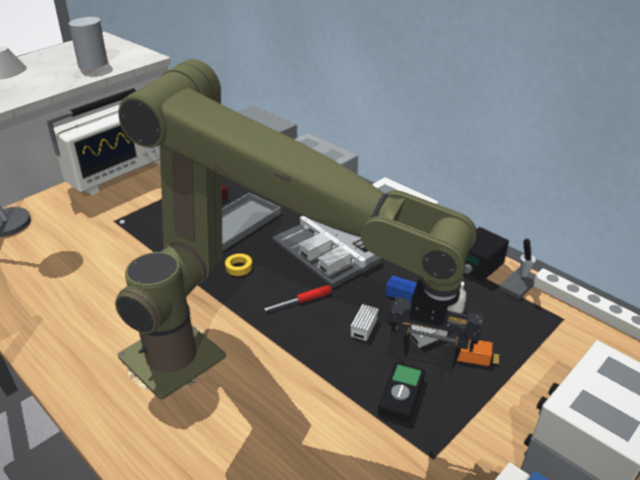

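Fresh-module candidates in the top view are:
- silver at (505,240) and silver at (447,279): these match the description
- blue at (443,211) and orange at (555,234): look-alikes, excluded
- spare heat sink at (195,172): bare with no tongue, excluded

Tested modules are seated at (318,231) and (355,234), in bays 1 and 2. Bay 0, at (281,228), is empty. The side view shows the same layout, with the arm over the right-hand group.

```bash
cat >> h.py <<'E'
def rect(P,lo,hi,box):
    m=(P[:,2]>lo)&(P[:,2]<hi)&(P[:,0]>box[0])&(P[:,0]<box[1])&(P[:,1]>box[2])&(P[:,1]<box[3])
    Q=P[m]; (cx,cy),(w,h),a=cv2.minAreaRect((Q[:,:2]*1000).astype(np.float32))
    a=a if w>=h else a+90
    a=(a+90)%180-90
    return np.array([cx,cy])/1000,max(w,h),min(w,h),a,np.median(Q[:,2]),len(Q)
def go(x,y,z,yaw):
    s=sense();R=s["tcp_rot"];p=s["eef_pos"];c=np.degrees(np.arctan2(R[1,0],R[0,0]))
    t=-(yaw-c); t=(t+180)%360-180
    a=np.radians(yaw);ex=np.array([np.cos(a),np.sin(a)]);ey=np.array([np.sin(a),-np.cos(a)])
    d=np.array([x,y])-p[:2]
    print("turn %.1f then x %.2f y %.2f z %.2f cm"%(t,ex@d*100,ey@d*100,(p[2]-z)*100))
E
python3 - <<'E'
from h import *
c=np.load("pics/top0.npy",allow_pickle=True).item()
P,u,v=pts(c)
print("mat z",np.median(P[(abs(P[:,0]-.45)<.03)&(abs(P[:,1]-.03)<.03),2]))
for n,lo,hi,b in(("t1",.054,.072,(.50,.62,-.01,.07)),("t2",.054,.072,(.49,.615,-.1,-.025)),("hous",.038,.052,(.6,.76,-.15,.2)),("sw",.0525,.07,(.63,.70,-.11,-.03)),
 ("fr1",.03,.055,(.46,.6,-.49,-.38)),("fr2",.03,.055,(.37,.5,-.33,-.23)),("tray",.018,.04,(.35,.68,.25,.45))):
    print(n,rect(P,lo,hi,b))
im=c["pixels"]
a=cv2.resize(im[150:270,245:395],None,fx=4,fy=4,interpolation=2);b=cv2.resize(im[190:310,415:525],None,fx=4,fy=4,interpolation=2)
cv2.imwrite("pics/crop1.png",cv2.resize(np.hstack([a,b[:480]]),(800,369)))
E
```

```text
mat z 0.0020573530835586995
t1 (array([0.56435083, 0.03183367]), 91.24630737304688, 44.03325271606445, -6.198600769042969, np.float64(0.061150301891221504), 344)
t2 (array([ 0.55344434, -0.05882042]), 90.40550994873047, 43.97874069213867, -5.5241241455078125, np.float64(0.06117809003595065), 333)
hous (array([0.6586604 , 0.01904828]), 297.87750244140625, 122.69425964355469, 83.26627349853516, np.float64(0.047389618553508095), 3842)
sw (array([ 0.65954169, -0.07256961]), 73.31300354003906, 50.21692657470703, 79.09121704101562, np.float64(0.05394875573649793), 53)
fr1 (array([ 0.52391473, -0.4307124 ]), 91.13162231445312, 47.81945037841797, -16.757789611816406, np.float64(0.03927395279676471), 606)
fr2 (array([ 0.43102423, -0.28464655]), 90.40483856201172, 45.187313079833984, 21.61055564880371, np.float64(0.039339659846928), 541)
tray (array([0.51239484, 0.34876523]), 271.5512390136719, 153.77923583984375, 4.814877986907959, np.float64(0.02661475528785473), 776)
```

View pics/crop1.png

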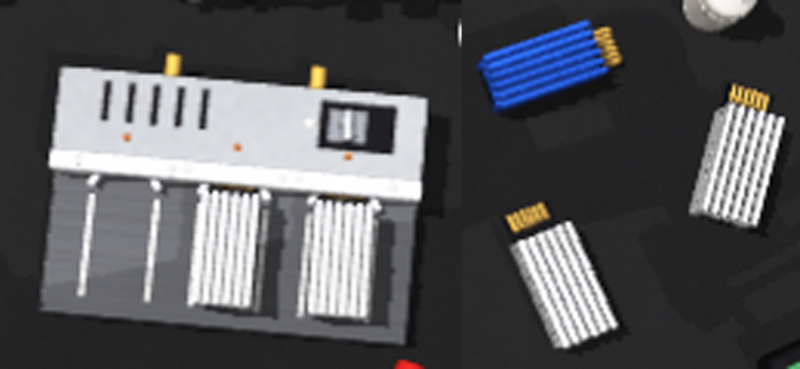

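The crop confirms both silver modules with gold-tipped tongues pointing away from the robot, at about (745,95) and (527,215). The blue look-alike is at (550,65). The switch ridge is at about (347,125) in the crop, roughly (357,190) in the full picture, beside the white dot, so it is on.

```bash
python3 - <<'E'
from h import *
c=np.load("pics/top0.npy",allow_pickle=True).item()
P,u,v=pts(c)
Z=np.zeros((480,640));Z[v,u]=P[:,2]
print((Z[182:200,346:374]*1000).astype(int))
print(c["pixels"][190,346:374].mean(1).astype(int), c["pixels"][187,346:374].mean(1).astype(int))
for uu,vv in((357,190),(356,190),(359,190),(347,189)):
    k=(u==uu)&(v==vv);print(uu,P[k])
go(.66,-.045,.12,-6.6)
E
```

```text
[[48 43 48 55 47 50 46 49 49 48 46 48 48 45 45 43 49 45 53 48 47 48 50 48
  48 48 45 45]
 [48 47 46 51 48 43 48 49 47 48 51 47 44 47 47 46 46 48 47 45 45 51 47 52
  45 45 45 47]
 [48 43 46 43 44 53 43 47 46 46 46 50 47 47 47 46 47 51 45 46 45 50 50 48
  47 46 41 47]
 [48 47 49 43 49 48 51 51 46 47 43 44 48 46 50 50 48 44 48 49 49 54 46 44
  45 52 46 53]
 [46 50 49 46 49 49 48 50 48 48 53 53 58 52 44 44 49 52 49 48 46 47 48 50
  50 46 45 54]
 [46 49 46 47  0 43 51 50 49 50 62 51 57 53 53 49 46 48 44 51 48 47 48 50
  41 45 51 44]
 [51 45 48 49 44 52 46 52 46 53 55 52 56 56 50 44 47 51 49 49 48 52 48 49
  48 45 45 47]
 [49 45 50 46 54 51 49 50 41 53 58 55 55 50 48 49 49 44 46 48 46 47 46 48
  48 48 44 47]
 [49 46 49 54 50 52 49 47 49 47 53 53 56 45 48 48 42 50 48 48 48 52 47 49
  45 46 51 48]
 [48 44 50  0 43 49 50 48 48 52 54 55 52 43 49 46 46 46 47 43 51 49 50 50
  48 51 48 43]
 [49 45 49 47 45 47 45 52 49 51 56 57 52 47 52 47 45 44 48 48 47 43 47 47
  49 46 46 47]
 [44 45 47 46 46 47 49 49 48 48 54 54 58 46 47 49 45 48 50 46 45 51 52 50
  47 49 50 48]
 [50 45 49 46 49 47 51 52 47 51 
[... 250 characters left out ...]
1 45 49 48 48 50 52 49 49 49 50 47 50 47 52 52 47 45 46 50
  49 47 53 47]
 [46 46 47 47 50 44 45 49 47 48 45 49 49 46 50 51 49 46 52 44 46 43 51 48
  48 49 49 47]
 [48 48 45 51 49 50 49 47 47 53 46 49 47 48 47 46 50 49 45 46 46 41 46 48
  47 48 50 48]]
[242 213 169  58  33  79 153 184 173 149 174 238 236 150 146 183 183 153
  81  33  34  33  33  33  33  32  33 136] [222 222 184  90  33  54 142 184 183 173 169 221 230 167 148 179 176 160
 101  33  34  33  33  33  34  33  33  90]
357 [[ 0.66267758 -0.06783109  0.05383464]]
356 [[ 0.66273398 -0.06535498  0.0538676 ]]
359 [[ 0.66452448 -0.07323392  0.04515816]]
347 [[ 0.66784077 -0.0433878   0.04518792]]
turn 32.3 then x 31.33 y -58.05 z 9.46 cm
```

Request:
carry_out:
  steps:
    - [[0,0,0],8]
    - [[0,0,0],8]
    - [[0,0,0],8]
    - [[0,0,0],8.3]
    - [[2.6,-4.8,0],0]
    - [[2.6,-4.8,0],0]
    - [[2.6,-4.8,0],0]
    - [[2.6,-4.8,0],0]
  jaw: 0
  squeeze: 20

```text
clock: 2.3
eef_pos: [0.4081, -0.4054, 0.2148]
tcp_rot: [[0.993, -0.115, 0.0], [-0.115, -0.993, -0.0], [0.0, 0.0, -1.0]]
contact_force: [0.3, 0.1, -0.3]
grip_width: 0.22
finger_force: 0.0
```

Request:
carry_out:
  steps:
    - [[2.6,-4.8,0],0]
    - [[2.6,-4.8,0],0]
    - [[2.6,-4.8,0],0]
    - [[2.6,-4.8,0],0]
    - [[2.6,-4.8,1],0]
    - [[2.6,-4.8,2],0]
    - [[2.6,-4.8,3],0]
    - [[0,0,3],0]

```text
clock: 3.3
eef_pos: [0.6284, -0.0907, 0.1241]
tcp_rot: [[0.994, -0.11, 0.001], [-0.11, -0.994, 0.0], [0.001, -0.0, -1.0]]
contact_force: [-0.5, -0.9, -0.1]
grip_width: 0.009
finger_force: 0.0
```

```bash
python3 -c "
from h import *
go(.6645,-.046,.0495,-6.6)"
```

```text
turn 0.3 then x 3.07 y -4.86 z 7.46 cm
```

Request:
carry_out:
  steps:
    - [[1.5,-2.5,0],0.3]
    - [[1.57,-2.36,0],0]
    - [[0,0,2],0]
    - [[0,0,2],0]
    - [[0,0,2],0]
    - [[0,0,1.4],0]
    - [[0,0,0],0]
    - [[0,0,0],0]

```text
clock: 4.3
eef_pos: [0.6633, -0.0495, 0.0513]
tcp_rot: [[0.993, -0.12, 0.001], [-0.12, -0.993, -0.0], [0.001, 0.0, -1.0]]
contact_force: [0.2, 0.0, 1.0]
grip_width: 0.005
finger_force: 0.0
```

```bash
python3 -c "
from h import *
go(.6645,-.046,.0495,-6.6)
c=camera('top');cv2.imwrite('pics/t1.png',cv2.resize(c['pixels'][140:270,240:400],None,fx=4,fy=4))"
```

```text
turn -0.3 then x 0.08 y -0.37 z 0.18 cm
```

View pics/t1.png

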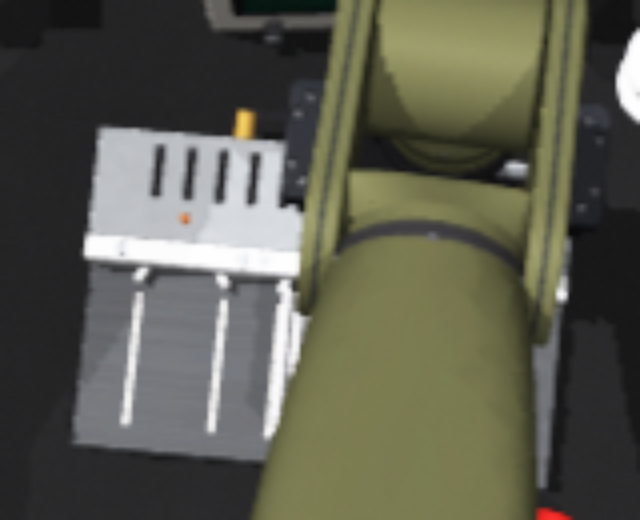

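The arm hides the switch: the forearm covers about (300-570, 0-500) in this crop. The position is within a few mm of the computed one. I'll lower slightly and push towards -y.

Request:
carry_out:
  steps:
    - [[0,0,0.2],0]
    - [[0,0.3,0],0]
    - [[0,0.3,0],0]
    - [[0,0.3,0],0]
    - [[0,0.3,0],0]
    - [[0,0.3,0],0]
    - [[0,0.3,0],0]
    - [[0,0,0],0]

```text
clock: 5.35
eef_pos: [0.6607, -0.0677, 0.0487]
tcp_rot: [[0.993, -0.12, -0.0], [-0.12, -0.993, -0.001], [0.0, 0.001, -1.0]]
contact_force: [-0.7, 1.1, 0.8]
grip_width: 0.004
finger_force: 0.1
```

Request:
carry_out:
  steps:
    - [[0,-0.6,0],0]
    - [[0,0,-4],0]
    - [[0,0,-5],0]
    - [[-4,-5,-3],0]
    - [[-4,-5,0],0]
    - [[-4,-5,0],0]
    - [[-4,-5,0],0]
    - [[-4,-5,0],0]
  jaw: 0.7

```text
clock: 6.35
eef_pos: [0.4987, 0.201, 0.1654]
tcp_rot: [[0.993, -0.12, 0.001], [-0.12, -0.993, -0.0], [0.001, 0.0, -1.0]]
contact_force: [0.1, 0.8, 0.1]
grip_width: 0.693
finger_force: 0.0
```

```bash
cat >> h.py <<'E'
def look(n,r,fn=None):
    c=camera(n); P,u,v=pts(c)
    if fn: cv2.imwrite("pics/"+fn,cv2.resize(c["pixels"][r[0]:r[1],r[2]:r[3]],None,fx=4,fy=4,interpolation=2))
    return c,P,u,v
E
python3 -c "
from h import *
c,P,u,v=look('top',(140,270,240,400),'t2.png')
m=(P[:,2]>.0525)&(P[:,2]<.065)&(u>340)&(u<376)&(v>180)&(v<201)
print(np.median(P[m],0),np.median(u[m]),m.sum())
for n,lo,hi,b in(('t1',.054,.072,(.50,.62,-.01,.07)),('t2',.054,.072,(.49,.615,-.1,-.025))):print(n,rect(P,lo,hi,b))
"
```

```text
[ 0.66167478 -0.07483301  0.05451933] 360.0 47
t1 (array([0.5640954, 0.0317702]), 90.5498046875, 44.01734161376953, -6.198707580566406, np.float64(0.06103400293058425), 342)
t2 (array([ 0.55971802, -0.05946626]), 103.00494384765625, 44.00333786010742, -5.612388610839844, np.float64(0.06092323312821246), 336)
```

View pics/t2.png

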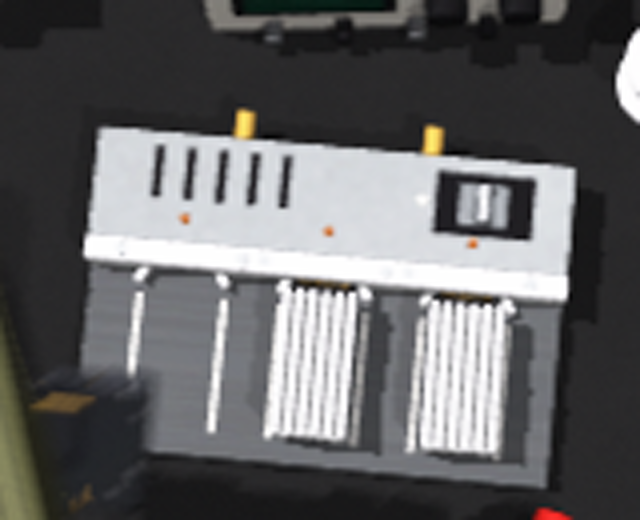

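The switch ridge is now at crop (485,204), about (361,191) full, but the carriage looks mid-slot rather than fully right. I'll measure it again to see whether it has settled.

```bash
python3 -c "
from h import *
c,P,u,v=look('top',(140,270,240,400))
np.save('pics/b.npy',c,allow_pickle=True)
a=np.load('pics/top0.npy',allow_pickle=True).item()
for k in (a,c):
  print(k['pixels'][187,344:378].mean(1).astype(int));print(k['pixels'][190,344:378].mean(1).astype(int))
  P,u,v=pts(k)
  for uu in range(354,366):
    m=(u==uu)&(v>=187)&(v<=194);print(uu,np.round(np.median(P[m],0),4))
go(.6645,-.046,.11,-6.6)
"
```

```text
[219 221 222 222 184  90  33  54 142 184 183 173 169 221 230 167 148 179
 176 160 101  33  34  33  33  33  34  33  33  90 191 227 226 226]
[238 250 242 213 169  58  33  79 153 184 173 149 174 238 236 150 146 183
 183 153  81  33  34  33  33  33  33  32  33 136 209 226 225 226]
354 [ 0.6627 -0.0606  0.0485]
355 [ 0.6625 -0.0629  0.0514]
356 [ 0.6614 -0.0652  0.0557]
357 [ 0.6612 -0.0677  0.055 ]
358 [ 0.6611 -0.0703  0.0561]
359 [ 0.6634 -0.073   0.0477]
360 [ 0.6623 -0.0754  0.0492]
361 [ 0.6626 -0.078   0.0485]
362 [ 0.6632 -0.0805  0.047 ]
363 [ 0.6622 -0.083   0.0475]
364 [ 0.6623 -0.0855  0.0487]
365 [ 0.6627 -0.088   0.0487]
[218 220 221 221 183  89  33  33  33  34  53 142 182 182 171 186 236 237
 169 105 151 171 150  91  33  33  33  32  33  89 191 226 225 225]
[238 250 241 213 168  58  33  33  33  32 101 163 183 183 153 163 244 241
 151 150 183 182 147  74  33  33  33  33  33 135 208 225 225 226]
354 [ 0.6623 -0.0605  0.0494]
355 [ 0.6623 -0.063   0.0503]
356 [ 0.6626 -0.0656  0.0484]
357 [ 0.6621 -0.068   0.0482]
358 [ 0.6627 -0.0706  0.0486]
359 [ 0.6606 -0.0726  0.0567]
360 [ 0.6609 -0.0751  0.0545]
361 [ 0.6607 -0.0777  0.0534]
362 [ 0.6622 -0.0805  0.0486]
363 [ 0.6626 -0.0831  0.0467]
364 [ 0.662  -0.0854  0.049 ]
365 [ 0.6618 -0.088   0.0473]
turn 0.1 then x 19.51 y 22.85 z 5.51 cm
```

It has stuck about mid-way, having moved 7.6 mm, so I'll push about 9 mm beyond the previous endpoint.

Request:
carry_out:
  steps:
    - [[4,4.6,0],0]
    - [[4,4.6,0],0]
    - [[4,4.6,1],0]
    - [[4,4.6,1],0]
    - [[3.5,4.45,2],0]
    - [[0,0,2],0]
    - [[0,0,2],0]
    - [[0,0,0],0]
  jaw: 0

```text
clock: 7.45
eef_pos: [0.6638, -0.0495, 0.0822]
tcp_rot: [[0.993, -0.119, -0.005], [-0.119, -0.993, 0.001], [-0.005, -0.0, -1.0]]
contact_force: [-0.5, 0.4, -0.3]
grip_width: 0.007
finger_force: 0.0
```

```bash
python3 -c "
from h import *
go(.6635,-.053,.0487,-6.6)
"
```

```text
turn -0.2 then x 0.01 y 0.35 z 3.35 cm
```

Request:
carry_out:
  steps:
    - [[0,0,1.7],0]
    - [[0,0,1.65],0]
    - [[0,0.5,0],0]
    - [[0,0.5,0],0]
    - [[0,0.5,0],0]
    - [[0,0.5,0],0]
    - [[0,0.4,0],0]
    - [[0,0.4,0],0]

```text
clock: 8.45
eef_pos: [0.6631, -0.0773, 0.0519]
tcp_rot: [[0.993, -0.121, 0.001], [-0.121, -0.993, 0.004], [0.0, -0.004, -1.0]]
contact_force: [2.0, 9.9, 0.8]
grip_width: 0.005
finger_force: 5.3
```

Request:
carry_out:
  steps:
    - [[0,0,0],0]
    - [[0,-0.6,0],0]
    - [[0,0,-4],0]
    - [[0,0,-4],0]
    - [[-4,-4,-2],0]
    - [[-4,-5,0],0]
    - [[-4,-5,0],0]
    - [[-4,-5,0],0]
  jaw: 0.7

```text
clock: 9.45
eef_pos: [0.5288, 0.1326, 0.1519]
tcp_rot: [[0.993, -0.12, 0.001], [-0.12, -0.993, 0.0], [0.001, -0.0, -1.0]]
contact_force: [0.5, 0.2, 0.5]
grip_width: 0.695
finger_force: 0.0
```

```bash
python3 -c "
from h import *
c,P,u,v=look('top',(140,270,240,400))
print(c['pixels'][187,344:378].mean(1).astype(int));print(c['pixels'][190,344:378].mean(1).astype(int))
t=(.5642,.0318);go(*t,.12,-6.4)
"
```

```text
[218 220 221 222 183  88  33  33  33  33  33  33  33  34 106 166 182 170
 148 167 232 231 184 167 164 164 120  47  32  90 191 226 226 225]
[238 250 242 213 169  58  33  33  33  34  33  33  33  33 136 183 183 171
 150 189 231 206 125 153 183 182 129  38  33 136 208 225 225 226]
turn -0.2 then x 5.08 y 10.10 z 3.14 cm
```

Ridge is now at column ~364.5 (started at 357.3), so the switch is off, and the 9.9 N reading fits the end stop. Next is tested_1 in the middle bay.

Request:
carry_out:
  steps:
    - [[2.5,5.05,0],0]
    - [[2.58,5.05,0],0]
    - [[0,0,2],0]
    - [[0,0,3],0]
    - [[0,0,3],0]
    - [[0,0,2.5],0]
    - [[0,0,1],0]
    - [[0,0,0],0]
  jaw: 0.7

```text
clock: 10.5
eef_pos: [0.5675, 0.0253, 0.0359]
tcp_rot: [[0.993, -0.119, -0.002], [-0.119, -0.993, 0.0], [-0.002, 0.0, -1.0]]
contact_force: [0.1, 0.9, 1.0]
grip_width: 0.703
finger_force: 0.0
```

```bash
python3 -c "
from h import *
go(.5642,.0318,.032,-6.4)
"
```

```text
turn -0.5 then x -0.40 y -0.61 z 0.39 cm
```

Request:
carry_out:
  steps:
    - [[-0.4,-0.6,0],-0.5]
    - [[0,0,0.4],0]
    - [[0,0,0],0]
    - [[0,0,0],0]
    - [[0,0,0],0]
    - [[0,0,0],0]
    - [[0,0,0],0]
    - [[0,0,0],0]
  jaw: 0.7

```text
clock: 11.5
eef_pos: [0.5649, 0.0314, 0.0327]
tcp_rot: [[0.994, -0.111, -0.0], [-0.111, -0.994, -0.0], [-0.0, 0.0, -1.0]]
contact_force: [0.0, 0.4, -0.5]
grip_width: 0.7
finger_force: 0.0
```

Request:
carry_out:
  steps:
    - [[0,0,0],0]
    - [[0,0,0],0]
    - [[0,0,0],0]
    - [[0,0,0],0]
    - [[0,0,0],0]
    - [[0,0,0],0]
    - [[0,0,0],0]
    - [[0,0,0],0]
  jaw: 0.3
  squeeze: 40

```text
clock: 12.5
eef_pos: [0.5649, 0.0313, 0.0327]
tcp_rot: [[0.994, -0.111, -0.0], [-0.111, -0.994, -0.0], [-0.0, 0.0, -1.0]]
contact_force: [-0.5, -1.3, -0.3]
grip_width: 0.461
finger_force: 40.0
```

Request:
carry_out:
  steps:
    - [[-0.8,0,0],0]
    - [[-0.8,0,0],0]
    - [[-0.7,0,0],0]
    - [[0,0,-2],0]
    - [[0,0,-3],0]
    - [[0,0,-3],-10]
    - [[0,0,-2],-10]
    - [[0,0,0],-10]

```text
clock: 13.5
eef_pos: [0.5437, 0.034, 0.1365]
tcp_rot: [[0.914, 0.406, 0.005], [0.406, -0.914, -0.0], [0.005, 0.002, -1.0]]
contact_force: [0.9, -1.1, -3.9]
grip_width: 0.462
finger_force: 40.0
```

Request:
carry_out:
  steps:
    - [[0,0,0],-10.2]
    - [[0,0,0],-10.2]
    - [[0,0,0],-10.2]
    - [[0,0,0],-10.2]
    - [[0,0,0],-10.2]
    - [[0,0,0],-10.2]
    - [[0,0,0],-10.2]
    - [[0,0,0],0]

```text
clock: 14.5
eef_pos: [0.542, 0.034, 0.1334]
tcp_rot: [[-0.085, 0.996, 0.0], [0.996, 0.085, 0.0], [0.0, 0.0, -1.0]]
contact_force: [-0.9, -0.7, -2.6]
grip_width: 0.459
finger_force: 40.0
```

```bash
python3 -c "
from h import *
go(.5682,.3414,.018,94.8)
"
```

```text
turn 0.1 then x 30.41 y 5.18 z 11.54 cm
```

Request:
carry_out:
  steps:
    - [[5,0.86,0],0]
    - [[5,0.86,0],0]
    - [[5,0.86,0],0]
    - [[5,0.86,0],0]
    - [[5.2,0.87,0],0]
    - [[5.2,0.87,0],0]
    - [[0,0,3],0]
    - [[0,0,3],0]

```text
clock: 15.5
eef_pos: [0.5672, 0.3426, 0.0728]
tcp_rot: [[-0.086, 0.996, 0.001], [0.996, 0.086, 0.0], [0.0, 0.001, -1.0]]
contact_force: [0.6, -0.2, -3.5]
grip_width: 0.46
finger_force: 40.0
```

Request:
carry_out:
  steps:
    - [[0,0,1],0]
    - [[0,0,0],0]
    - [[0,0,0],0]
    - [[0,0,0],0]
    - [[0,0,0],0]
    - [[0,0,0],0]
    - [[0,0,0],0]
    - [[0,0,0],0]

```text
clock: 16.5
eef_pos: [0.5671, 0.3413, 0.0626]
tcp_rot: [[-0.087, 0.996, -0.0], [0.996, 0.087, -0.0], [-0.0, -0.0, -1.0]]
contact_force: [0.1, 0.6, -3.1]
grip_width: 0.46
finger_force: 40.0
```

```bash
python3 -c "
from h import *
go(.5682,.3414,.018,94.8);print(sense()['grip_width'])
c=camera('side');cv2.imwrite('pics/s1.png',cv2.resize(c['pixels'][130:300,150:380],None,fx=3,fy=3))
"
```

```text
turn 0.2 then x 0.00 y 0.11 z 4.46 cm
0.45959124317267347
```

View pics/s1.png

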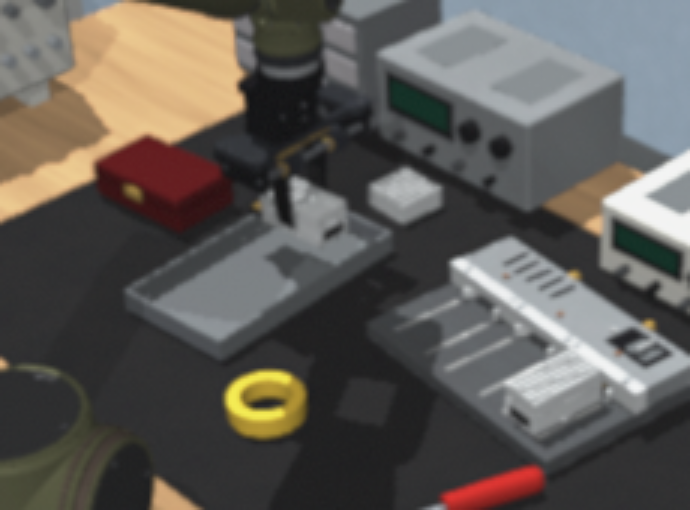

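The side crop shows the module at about (305,210), held level inside the tray, with tested_2 still seated at about (555,390). Next I'll lower, release and go on.

Request:
carry_out:
  steps:
    - [[0,0.1,2],0]
    - [[0,0,1.5],0]
    - [[0,0,0.5],0]
    - [[0,0,0.4],0]
    - [[0,0,0],0]
    - [[0,0,0],0]
    - [[0,0,0],0]
    - [[0,0,0],0]

```text
clock: 17.55
eef_pos: [0.5683, 0.3415, 0.0191]
tcp_rot: [[-0.087, 0.996, 0.001], [0.996, 0.087, 0.0], [0.0, 0.001, -1.0]]
contact_force: [-1.4, -0.4, -3.1]
grip_width: 0.464
finger_force: 40.0
```

Request:
carry_out:
  steps:
    - [[0,0,0],0]
    - [[0,0,0],0]
    - [[0,0,-3],0]
    - [[0,0,-4],0]
    - [[0,0,-4],10]
    - [[0,0,0],10]
    - [[0,0,0],10]
    - [[0,0,0],10]
  jaw: 0.65

```text
clock: 18.55
eef_pos: [0.5684, 0.3416, 0.1295]
tcp_rot: [[0.578, 0.816, 0.001], [0.816, -0.578, 0.001], [0.001, 0.001, -1.0]]
contact_force: [0.4, -0.1, -0.8]
grip_width: 0.649
finger_force: 0.0
```

Request:
carry_out:
  steps:
    - [[0,0,0],10.2]
    - [[0,0,0],10.2]
    - [[0,0,0],10.2]
    - [[0,0,0],10.2]
    - [[0,0,0],10.2]
    - [[0,0,0],10.2]
    - [[0,0,0],0]
    - [[0,0,0],0]

```text
clock: 19.55
eef_pos: [0.5682, 0.3415, 0.129]
tcp_rot: [[0.994, -0.105, 0.0], [-0.105, -0.994, 0.0], [0.0, -0.0, -1.0]]
contact_force: [0.4, 0.9, -0.2]
grip_width: 0.648
finger_force: 0.0
```

```bash
python3 -c "
from h import *
go(.5534,-.0588,.0325,-6.4)
"
```

```text
turn 0.4 then x 2.99 y 39.94 z 9.65 cm
```

Request:
carry_out:
  steps:
    - [[0.5,5.7,0],0.4]
    - [[0.5,5.7,0],0]
    - [[0.5,5.7,0],0]
    - [[0.5,5.7,0],0]
    - [[0.5,5.7,0],0]
    - [[0.49,5.7,0],0]
    - [[0,5.74,0],0]
    - [[0,0,2],0]

```text
clock: 20.55
eef_pos: [0.5538, -0.0624, 0.1106]
tcp_rot: [[0.993, -0.118, 0.005], [-0.118, -0.993, -0.001], [0.005, 0.001, -1.0]]
contact_force: [0.3, 0.2, 0.6]
grip_width: 0.648
finger_force: 0.0
```

Request:
carry_out:
  steps:
    - [[0,0,1.5],0]
    - [[0,0,1.5],0]
    - [[0,0,0],0]
    - [[0,0,0],0]
    - [[0,0,0],0]
    - [[0,0,0],0]
    - [[0,0,0],0]
    - [[0,0,0],0]

```text
clock: 21.55
eef_pos: [0.5525, -0.0589, 0.0788]
tcp_rot: [[0.993, -0.115, 0.0], [-0.115, -0.993, -0.0], [0.0, 0.0, -1.0]]
contact_force: [-0.4, 0.5, 0.2]
grip_width: 0.644
finger_force: 0.0
```

```bash
python3 -c "
from h import *
go(.5534,-.0588,.0325,-6.4)
"
```

```text
turn -0.2 then x 0.09 y -0.02 z 4.63 cm
```

Request:
carry_out:
  steps:
    - [[0.1,0,2],0]
    - [[0,0,1.6],0]
    - [[0,0,1],0]
    - [[0,0,0],0]
    - [[0,0,0],0]
    - [[0,0,0],0]
    - [[0,0,0],0]
    - [[0,0,0],0]

```text
clock: 22.55
eef_pos: [0.5536, -0.0589, 0.033]
tcp_rot: [[0.993, -0.115, 0.001], [-0.115, -0.993, -0.0], [0.001, 0.0, -1.0]]
contact_force: [-0.3, 0.3, 0.5]
grip_width: 0.649
finger_force: 0.0
```

Request:
carry_out:
  steps:
    - [[0,0,0],0]
    - [[0,0,0],0]
    - [[0,0,0],0]
    - [[0,0,0],0]
    - [[0,0,0],0]
    - [[-0.8,0,0],0]
    - [[-0.8,0,0],0]
    - [[-0.7,0,0],0]
  jaw: 0.3
  squeeze: 40

```text
clock: 23.55
eef_pos: [0.53, -0.0561, 0.0327]
tcp_rot: [[0.993, -0.115, 0.0], [-0.115, -0.993, 0.0], [0.0, -0.0, -1.0]]
contact_force: [1.1, -0.4, -0.7]
grip_width: 0.459
finger_force: 39.9
```

Request:
carry_out:
  steps:
    - [[0,0,0],0]
    - [[0,0,-2],0]
    - [[0,0,-3],0]
    - [[0,0,-3],-10]
    - [[0,0,-2],-10]
    - [[0,0,0],-10]
    - [[0,0,0],-10]
    - [[0,0,0],-10]

```text
clock: 24.55
eef_pos: [0.5296, -0.056, 0.1315]
tcp_rot: [[0.722, 0.691, -0.002], [0.691, -0.722, 0.001], [-0.001, -0.002, -1.0]]
contact_force: [-1.1, -0.1, -3.3]
grip_width: 0.462
finger_force: 39.9
```

Request:
carry_out:
  steps:
    - [[0,0,0],-10.2]
    - [[0,0,0],-10.2]
    - [[0,0,0],-10.2]
    - [[0,0,0],-10.2]
    - [[0,0,0],-10.2]
    - [[0,0,0],0]
    - [[0,0,0],0]
    - [[0,0,0],0]

```text
clock: 25.55
eef_pos: [0.5304, -0.0562, 0.1324]
tcp_rot: [[-0.076, 0.997, -0.0], [0.997, 0.076, 0.0], [0.0, -0.0, -1.0]]
contact_force: [0.2, 0.6, -2.7]
grip_width: 0.464
finger_force: 39.9
```

```bash
python3 -c "
from h import *
go(.4586,.3322,.0165,94.8)
"
```

```text
turn -0.5 then x 39.31 y -3.90 z 11.59 cm
```

Request:
carry_out:
  steps:
    - [[5.6,-0.55,0],-0.5]
    - [[5.6,-0.55,0],0]
    - [[5.6,-0.55,0],0]
    - [[5.6,-0.55,0],0]
    - [[5.6,-0.55,0],0]
    - [[5.6,-0.55,0],0]
    - [[5.7,-0.6,0],0]
    - [[0,0,2],0]

```text
clock: 26.55
eef_pos: [0.459, 0.3362, 0.1146]
tcp_rot: [[-0.09, 0.996, 0.004], [0.996, 0.09, 0.003], [0.003, 0.004, -1.0]]
contact_force: [1.1, -0.1, -2.7]
grip_width: 0.462
finger_force: 39.9
```

Request:
carry_out:
  steps:
    - [[0,0,2],0]
    - [[0,0,2],0]
    - [[0,0,0],0]
    - [[0,0,0],0]
    - [[0,0,2],0]
    - [[0,0,2],0]
    - [[0,0,1],0]
    - [[0,0,0],0]

```text
clock: 27.55
eef_pos: [0.4574, 0.3314, 0.0209]
tcp_rot: [[-0.086, 0.996, -0.003], [0.996, 0.086, -0.002], [-0.001, -0.003, -1.0]]
contact_force: [0.3, -0.5, -3.5]
grip_width: 0.464
finger_force: 39.9
```

```bash
python3 -c "
from h import *
go(.4586,.3322,.0165,94.8)
"
```

```text
turn 0.1 then x 0.07 y 0.13 z 0.44 cm
```

Request:
carry_out:
  steps:
    - [[0.05,0.1,0.2],0]
    - [[0,0,0.1],0]
    - [[0,0,0],0]
    - [[0,0,0],0]
    - [[0,0,0],0]
    - [[0,0,0],0]
    - [[0,0,0],0]
    - [[0,0,0],0]

```text
clock: 28.55
eef_pos: [0.4595, 0.3326, 0.0197]
tcp_rot: [[-0.086, 0.996, -0.0], [0.996, 0.086, 0.0], [0.0, -0.0, -1.0]]
contact_force: [-0.4, 0.3, -2.3]
grip_width: 0.458
finger_force: 39.9
```

Request:
carry_out:
  steps:
    - [[0,0,0],0]
    - [[0,0,0],0]
    - [[0,0,-3],0]
    - [[0,0,-4],0]
    - [[0,0,-4],10]
    - [[0,0,0],10]
    - [[0,0,0],10]
    - [[0,0,0],10]
  jaw: 0.65

```text
clock: 29.55
eef_pos: [0.4598, 0.3328, 0.1305]
tcp_rot: [[0.579, 0.815, 0.001], [0.815, -0.579, 0.001], [0.001, 0.001, -1.0]]
contact_force: [-0.2, -0.1, -0.7]
grip_width: 0.648
finger_force: 0.0
```

Request:
carry_out:
  steps:
    - [[0,0,0],10]
    - [[0,0,0],10]
    - [[0,-5,0],10]
    - [[0,6,0],3]
    - [[0,6,0],0]
    - [[0,6,0],0]
    - [[0,6,0],0]
    - [[0,6,0],0]

```text
clock: 30.55
eef_pos: [0.5466, 0.0948, 0.1305]
tcp_rot: [[0.928, 0.373, 0.002], [0.373, -0.928, 0.0], [0.002, 0.0, -1.0]]
contact_force: [0.1, -0.2, 0.5]
grip_width: 0.65
finger_force: 0.0
```

```bash
python3 -c "
from h import *
c,P,u,v=look('top',(120,300,140,340),'t3.png')
for n,lo,hi,b in(('fr1',.03,.055,(.44,.6,-.5,-.36)),('fr2',.03,.055,(.36,.52,-.34,-.2)),('tA',.035,.06,(.51,.62,.25,.44)),('tB',.035,.06,(.40,.51,.25,.44))):print(n,rect(P,lo,hi,b))
go(.431,-.2846,.12,21.6)
"
```

```text
fr1 (array([ 0.52422601, -0.43105469]), 91.35564422607422, 47.39320373535156, -17.882232666015625, np.float64(0.03907099364212985), 596)
fr2 (array([ 0.43126709, -0.28469559]), 90.12821960449219, 45.45405960083008, 21.14076042175293, np.float64(0.039478870383303555), 536)
tA (array([0.57090942, 0.33757059]), 91.44640350341797, 45.6407470703125, -84.53682470321655, np.float64(0.04466551370634908), 456)
tB (array([0.46201593, 0.32991376]), 92.19145965576172, 44.16312789916992, -84.08485746383667, np.float64(0.044667220186836665), 390)
turn 0.1 then x -24.71 y 30.38 z 1.08 cm
```

View pics/t3.png

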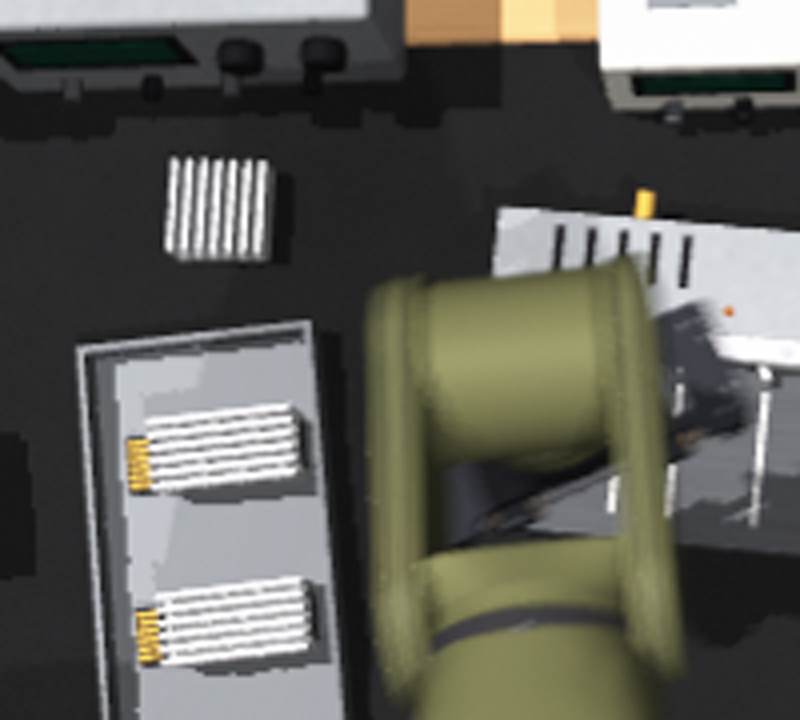

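Both tested modules lie flat in the tray, at crop (220,447) and (230,622), tongues to the left. Now the nearer fresh module.

Request:
carry_out:
  steps:
    - [[-3.53,4.34,0],0]
    - [[-3.53,4.34,0],0]
    - [[-3.53,4.34,0],0]
    - [[-3.53,4.34,0],0]
    - [[-3.53,4.34,0],0]
    - [[-3.53,4.34,0],0]
    - [[-3.53,4.34,3],0]
    - [[0,0,1],0]

```text
clock: 31.6
eef_pos: [0.4286, -0.2791, 0.0892]
tcp_rot: [[0.93, 0.368, -0.001], [0.368, -0.93, 0.0], [-0.001, -0.001, -1.0]]
contact_force: [-0.4, 1.2, -0.2]
grip_width: 0.65
finger_force: 0.0
```

Request:
carry_out:
  steps:
    - [[0,0,0],0]
    - [[0,0,0],0]
    - [[0,0,0],0]
    - [[0,0,0],0]
    - [[0,0,0],0]
    - [[0,0,0],0]
    - [[0,0,0],0]
    - [[0,0,0],0]

```text
clock: 32.6
eef_pos: [0.43, -0.2767, 0.0901]
tcp_rot: [[0.928, 0.373, -0.0], [0.373, -0.928, 0.0], [-0.0, -0.0, -1.0]]
contact_force: [0.6, -0.1, 1.3]
grip_width: 0.652
finger_force: 0.0
```

```bash
python3 -c "
from h import *
go(.4300,-.2847,.0125,21.3)
c=camera('side')
for m in masks_of('fresh_a','side'):
    P,u,v=pts(c,m['mask']); k=(P[:,2]>.03)&(P[:,2]<.06); print(round(m['conf'],2),m['rect'],np.round(np.median(P[k],0),3) if k.any() else '')
cv2.imwrite('pics/s2.png',cv2.resize(c['pixels'][230:400,310:510],None,fx=4,fy=4)[:600])
"
```

```text
turn 0.6 then x -0.29 y 0.74 z 7.76 cm
0.98 [351.4, 305.1, 378.3, 342.1] [ 0.422 -0.288  0.037]
0.78 [454.8, 339.3, 497.3, 363.8] [ 0.535 -0.56   0.038]
0.75 [410.8, 317.3, 453.9, 346.2] [ 0.516 -0.434  0.036]
0.71 [383.3, 279.0, 426.3, 306.6] [ 0.605 -0.291  0.038]
```

View pics/s2.png

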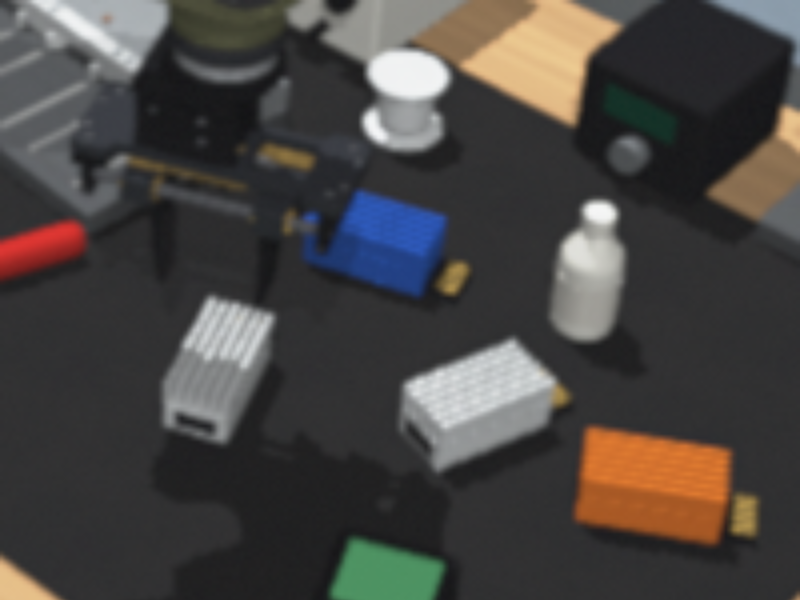

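The silver target is at crop (220,365), in front of and below the open fingers, and has not moved. The second fresh module is at (475,400), and the blue one at (400,245) is clear.

Request:
carry_out:
  steps:
    - [[-0.3,0.74,0],0.6]
    - [[0,0,1.6],0]
    - [[0,0,2],0]
    - [[0,0,2],0]
    - [[0,0,2],0]
    - [[0,0,0],0]
    - [[0,0,0],0]
    - [[0,0,0],0]

```text
clock: 33.7
eef_pos: [0.4307, -0.2852, 0.0151]
tcp_rot: [[0.932, 0.364, 0.001], [0.364, -0.932, -0.001], [0.001, 0.002, -1.0]]
contact_force: [-0.1, 0.4, 0.7]
grip_width: 0.651
finger_force: 0.0
```

Request:
carry_out:
  steps:
    - [[0,0,0],0]
    - [[0,0,0],0]
    - [[0,0,0],0]
    - [[0,0,0],0]
    - [[0,0,0],0]
    - [[0,0,0],0]
    - [[0,0,0],0]
    - [[0,0,0],0]
  jaw: 0.3
  squeeze: 40

```text
clock: 34.7
eef_pos: [0.4303, -0.2849, 0.0145]
tcp_rot: [[0.932, 0.363, 0.0], [0.363, -0.932, -0.0], [0.0, 0.0, -1.0]]
contact_force: [-0.7, 0.2, 4.8]
grip_width: 0.46
finger_force: 40.0
```

Request:
carry_out:
  steps:
    - [[0,0,-2],0]
    - [[0,0,-3],0]
    - [[0,0,-4],0]
    - [[0,0,-3],9.3]
    - [[0,0,0],9.3]
    - [[0,0,0],9.3]
    - [[0,0,0],0]
    - [[0,0,0],0]

```text
clock: 35.7
eef_pos: [0.4294, -0.2841, 0.1328]
tcp_rot: [[0.994, -0.112, -0.002], [-0.112, -0.994, 0.001], [-0.002, -0.001, -1.0]]
contact_force: [-0.7, -0.3, -3.7]
grip_width: 0.46
finger_force: 40.0
```

```bash
python3 -c "
from h import *
a=np.radians(-6.6);ex=np.array([np.cos(a),np.sin(a)])
t=np.array([.5649,.0313])-.032*ex
print(t);go(*t,.0335,-6.6)
"
```

```text
[0.53311207 0.03497799]
turn 0.1 then x 6.63 y -32.89 z 9.93 cm
```

Request:
carry_out:
  steps:
    - [[1.1,-5.5,0],0.1]
    - [[1.1,-5.5,0],0]
    - [[1.1,-5.5,0],0]
    - [[1.1,-5.5,0],0]
    - [[1.1,-5.5,0],0]
    - [[1.1,-5.4,0],0]
    - [[0,0,2],0]
    - [[0,0,2],0]

```text
clock: 36.7
eef_pos: [0.5332, 0.0343, 0.0925]
tcp_rot: [[0.993, -0.115, -0.001], [-0.115, -0.993, -0.0], [-0.001, 0.001, -1.0]]
contact_force: [-1.2, -0.3, -3.8]
grip_width: 0.462
finger_force: 40.0
```

Request:
carry_out:
  steps:
    - [[0,0,2],0]
    - [[0,0,1],0]
    - [[0,0,0],0]
    - [[0,0,0],0]
    - [[0,0,0],0]
    - [[0,0,0],0]
    - [[0,0,0],0]
    - [[0,0,0],0]

```text
clock: 37.7
eef_pos: [0.5339, 0.0345, 0.0642]
tcp_rot: [[0.993, -0.116, 0.0], [-0.116, -0.993, -0.0], [0.0, -0.0, -1.0]]
contact_force: [-0.0, -0.2, -3.9]
grip_width: 0.465
finger_force: 40.0
```

```bash
python3 -c "
from h import *
go(.5331,.035,.0355,-6.6);print(sense()['grip_width'])
"
```

```text
turn -0.1 then x -0.08 y -0.04 z 2.87 cm
0.4645505794000184
```

Request:
carry_out:
  steps:
    - [[0,0,1.5],0]
    - [[0,0,1],0]
    - [[0,0,0.37],0]
    - [[0,0,0],0]
    - [[0,0,0],0]
    - [[0,0,0],0]
    - [[0,0,0],0]
    - [[0,0,0],0]

```text
clock: 38.7
eef_pos: [0.5339, 0.0344, 0.0355]
tcp_rot: [[0.993, -0.116, 0.0], [-0.116, -0.993, -0.0], [0.0, -0.0, -1.0]]
contact_force: [-0.8, -0.4, -3.1]
grip_width: 0.458
finger_force: 40.0
```

Request:
carry_out:
  steps:
    - [[0.5,0,0],0]
    - [[0.5,0,0],0]
    - [[0.5,0,0],0]
    - [[0.5,0,0],0]
    - [[0.3,0,0],0]
    - [[0.3,0,0],0]
    - [[0,0,0],0]
    - [[0,0,0],0]

```text
clock: 39.7
eef_pos: [0.5595, 0.0314, 0.0354]
tcp_rot: [[0.993, -0.116, -0.0], [-0.116, -0.993, 0.0], [-0.0, -0.0, -1.0]]
contact_force: [-0.8, 0.2, -2.4]
grip_width: 0.462
finger_force: 40.0
```

Request:
carry_out:
  steps:
    - [[0.15,0,0],0]
    - [[0.15,0,0],0]
    - [[0.15,0,0],0]
    - [[0.1,0,0],0]
    - [[0,0,0],0]
    - [[0,0,0],0]
    - [[0,0,0],0]
    - [[0,0,0],0]

```text
clock: 40.7
eef_pos: [0.564, 0.0309, 0.0349]
tcp_rot: [[0.993, -0.116, -0.003], [-0.116, -0.993, 0.0], [-0.003, 0.0, -1.0]]
contact_force: [-4.7, 0.6, -2.4]
grip_width: 0.461
finger_force: 40.0
```

Request:
carry_out:
  steps:
    - [[0.1,0,0],0]
    - [[0.1,0,0],0]
    - [[0,0,0],0]
    - [[0,0,0],0]
    - [[0,0,0],0]
    - [[0,0,0],0]
    - [[0,0,0],0]
    - [[0,0,0],0]

```text
clock: 41.7
eef_pos: [0.564, 0.0309, 0.0349]
tcp_rot: [[0.993, -0.116, -0.008], [-0.116, -0.993, 0.001], [-0.008, 0.0, -1.0]]
contact_force: [-11.8, 2.2, 3.3]
grip_width: 0.462
finger_force: 40.0
```

Firm stop at the expected place. I'll ease off the push, release and rise.

Request:
carry_out:
  steps:
    - [[-0.2,0,0],0]
    - [[0,0,0.05],0]
    - [[0,0,0],0]
    - [[0,0,0],0]
    - [[0,0,0],0]
    - [[0,0,0],0]
    - [[0,0,0],0]
    - [[0,0,0],0]

```text
clock: 42.7
eef_pos: [0.564, 0.0309, 0.0347]
tcp_rot: [[0.993, -0.116, -0.003], [-0.116, -0.993, 0.0], [-0.003, 0.0, -1.0]]
contact_force: [-7.7, 0.7, -0.4]
grip_width: 0.46
finger_force: 40.0
```

Request:
carry_out:
  steps:
    - [[0,0,0],0]
    - [[0,0,0],0]
    - [[0,0,0],0]
    - [[0,0,-3],0]
    - [[0,0,-4],0]
    - [[0,0,-3],0]
    - [[-2,-6,0],0]
    - [[-2,-6,0],0]
  jaw: 0.65

```text
clock: 43.7
eef_pos: [0.5405, 0.154, 0.1364]
tcp_rot: [[0.993, -0.119, 0.003], [-0.119, -0.993, 0.001], [0.003, -0.001, -1.0]]
contact_force: [1.2, 1.5, -0.1]
grip_width: 0.652
finger_force: 0.0
```

Request:
carry_out:
  steps:
    - [[-2,-6,0],0]
    - [[0,0,0],8.8]
    - [[0,0,0],0]
    - [[0,0,0],0]
    - [[0,0,0],0]
    - [[0,0,0],0]
    - [[0,0,0],0]
    - [[0,0,0],0]

```text
clock: 44.7
eef_pos: [0.527, 0.2142, 0.1349]
tcp_rot: [[0.964, -0.267, -0.0], [-0.267, -0.964, 0.0], [-0.0, -0.0, -1.0]]
contact_force: [0.3, 0.1, -1.0]
grip_width: 0.65
finger_force: 0.0
```

```bash
python3 -c "
from h import *
c,P,u,v=look('top',(140,270,240,400),'t4.png')
for n,lo,hi,b in(('fr1',.03,.055,(.44,.6,-.5,-.36)),('bay1',.054,.072,(.50,.62,-.01,.07))):
  r=rect(P,lo,hi,b);print(n,r)
  if n=='fr1': go(r[0][0]-.001,r[0][1],.0145,r[3])
"
```

```text
fr1 (array([ 0.52425085, -0.43086649]), 91.23606872558594, 46.29158020019531, -17.95215606689453, np.float64(0.03914809342563652), 603)
turn 2.5 then x 19.53 y 61.48 z 12.04 cm
bay1 (array([0.56420105, 0.03243172]), 89.28852081298828, 44.07582473754883, -6.704437255859375, np.float64(0.06119018832677958), 345)
```

View pics/t4.png

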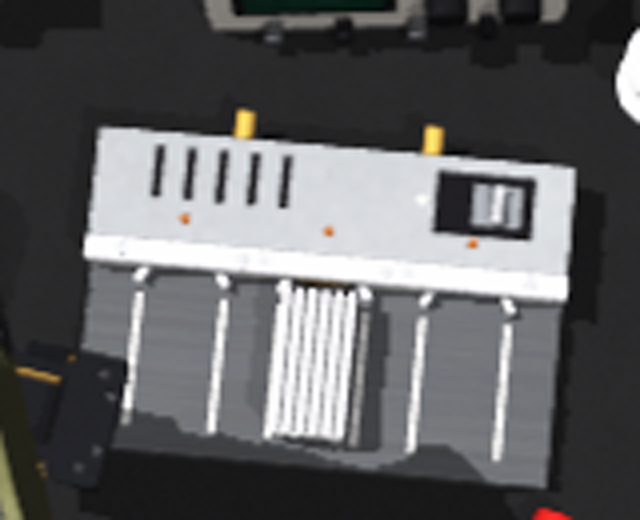

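The fresh module in the middle bay sits exactly where the tested one was, at crop (315,362), and the switch ridge is at the right end (500,205). Now the second fresh module.

Request:
carry_out:
  steps:
    - [[0,0,0],2.3]
    - [[1.8,5.6,0],0]
    - [[1.8,5.6,0],0]
    - [[1.8,5.6,0],0]
    - [[1.8,5.6,0],0]
    - [[1.8,5.6,0],0]
    - [[1.8,5.6,0],0]
    - [[1.8,5.6,0],0]

```text
clock: 45.75
eef_pos: [0.527, -0.1994, 0.1352]
tcp_rot: [[0.952, -0.305, 0.001], [-0.305, -0.952, -0.0], [0.001, -0.0, -1.0]]
contact_force: [0.7, 1.2, 0.1]
grip_width: 0.65
finger_force: 0.0
```

Request:
carry_out:
  steps:
    - [[1.8,5.6,0],0]
    - [[1.8,5.6,0],0]
    - [[1.7,5.6,0],0]
    - [[1.6,5.5,0],0]
    - [[0,0,2],0]
    - [[0,0,2],0]
    - [[0,0,0],0]
    - [[0,0,0],0]

```text
clock: 46.75
eef_pos: [0.5251, -0.4296, 0.0948]
tcp_rot: [[0.953, -0.304, -0.0], [-0.304, -0.953, 0.0], [-0.0, -0.0, -1.0]]
contact_force: [-0.1, -0.5, 0.5]
grip_width: 0.647
finger_force: 0.0
```

```bash
python3 -c "
from h import *
go(.523,-.4315,.0145,-17.5)
c=camera('side')
for m in masks_of('fresh_a','side'):
    P,u,v=pts(c,m['mask']); k=(P[:,2]>.03)&(P[:,2]<.06); print(round(m['conf'],2),m['rect'],np.round(np.median(P[k],0),3) if k.any() else '')
"
```

```text
turn -0.2 then x -0.14 y 0.25 z 8.03 cm
0.96 [299.0, 232.9, 333.9, 260.5] [0.555 0.019 0.052]
0.92 [386.0, 274.4, 421.2, 303.0] [ 0.601 -0.278  0.037]
0.71 [453.5, 339.0, 494.4, 365.6] [ 0.536 -0.558  0.038]
0.69 [411.4, 319.1, 456.9, 347.4] [ 0.517 -0.434  0.037]
```

Module unmoved; grasp it.

Request:
carry_out:
  steps:
    - [[-0.14,0.25,0],0]
    - [[0,0,2],0]
    - [[0,0,2],0]
    - [[0,0,2],0]
    - [[0,0,1.5],0]
    - [[0,0,0.5],0]
    - [[0,0,0],0]
    - [[0,0,0],0]

```text
clock: 47.85
eef_pos: [0.5233, -0.4334, 0.016]
tcp_rot: [[0.952, -0.305, 0.001], [-0.305, -0.952, -0.001], [0.002, 0.001, -1.0]]
contact_force: [0.3, 0.7, -0.3]
grip_width: 0.648
finger_force: 0.0
```

Request:
carry_out:
  steps:
    - [[0,0,0],0]
    - [[0,0,0],0]
    - [[0,0,0],0]
    - [[0,0,0],0]
    - [[0,0,0],0]
    - [[0,0,0],0]
    - [[0,0,0],0]
    - [[0,0,0],0]
  jaw: 0.3
  squeeze: 40

```text
clock: 48.85
eef_pos: [0.5229, -0.4328, 0.0154]
tcp_rot: [[0.952, -0.305, 0.0], [-0.305, -0.952, 0.0], [0.0, -0.0, -1.0]]
contact_force: [-0.1, 3.3, 5.1]
grip_width: 0.463
finger_force: 40.0
```

Request:
carry_out:
  steps:
    - [[0,0,-2],0]
    - [[0,0,-3],0]
    - [[0,0,-4],0]
    - [[0,0,-3],-5.5]
    - [[0,0,0],-5.6]
    - [[0,0,0],0]
    - [[0,0,0],0]
    - [[0,0,0],0]

```text
clock: 49.85
eef_pos: [0.5222, -0.4325, 0.1338]
tcp_rot: [[0.993, -0.117, -0.001], [-0.117, -0.993, 0.001], [-0.001, -0.001, -1.0]]
contact_force: [0.4, -0.1, -3.4]
grip_width: 0.463
finger_force: 40.0
```

```bash
python3 -c "
from h import *
a=np.radians(-6.6);ex=np.array([np.cos(a),np.sin(a)])
t=np.array([.5540,-.0590])-.032*ex
print(t);go(*t,.0355,-6.6)
"
```

```text
[ 0.52221207 -0.05532201]
turn -0.1 then x -4.33 y -37.47 z 9.83 cm
```

Request:
carry_out:
  steps:
    - [[-0.62,-5.35,0],0]
    - [[-0.62,-5.35,0],0]
    - [[-0.62,-5.35,0],0]
    - [[-0.62,-5.35,0],0]
    - [[-0.62,-5.35,0],0]
    - [[-0.62,-5.35,0],0]
    - [[-0.61,-5.37,0],0]
    - [[0,0,2],0]

```text
clock: 50.85
eef_pos: [0.5245, -0.0529, 0.1164]
tcp_rot: [[0.994, -0.112, 0.004], [-0.112, -0.994, -0.0], [0.004, -0.0, -1.0]]
contact_force: [0.4, -1.0, -4.0]
grip_width: 0.461
finger_force: 40.0
```

Request:
carry_out:
  steps:
    - [[0,0,2],0]
    - [[0,0,2],0]
    - [[0,0,1],0]
    - [[0,0,0],0]
    - [[0,0,0],0]
    - [[0,0,0],0]
    - [[0,0,0],0]
    - [[0,0,0],0]

```text
clock: 51.85
eef_pos: [0.5235, -0.0556, 0.0653]
tcp_rot: [[0.993, -0.116, 0.001], [-0.116, -0.993, -0.0], [0.001, 0.0, -1.0]]
contact_force: [0.4, -0.0, -4.5]
grip_width: 0.461
finger_force: 40.0
```

```bash
python3 -c "
from h import *
go(.5221,-.055,.0362,-6.6)
"
```

```text
turn -0.1 then x -0.14 y -0.05 z 2.91 cm
```

Request:
carry_out:
  steps:
    - [[-0.1,0,1.5],0]
    - [[0,0,1],0]
    - [[0,0,0.4],0]
    - [[0,0,0],0]
    - [[0,0,0],0]
    - [[0,0,0],0]
    - [[0,0,0],0]
    - [[0,0,0],0]

```text
clock: 52.85
eef_pos: [0.5223, -0.0555, 0.0359]
tcp_rot: [[0.993, -0.116, 0.0], [-0.116, -0.993, -0.0], [0.0, 0.0, -1.0]]
contact_force: [0.4, 0.3, -3.7]
grip_width: 0.462
finger_force: 40.0
```

Request:
carry_out:
  steps:
    - [[0.5,0,0],0]
    - [[0.5,0,0],0]
    - [[0.5,0,0],0]
    - [[0.5,0,0],0]
    - [[0.4,0,0],0]
    - [[0.3,0,0],0]
    - [[0,0,0],0]
    - [[0,0,0],0]

```text
clock: 53.85
eef_pos: [0.5489, -0.0586, 0.0358]
tcp_rot: [[0.993, -0.116, -0.0], [-0.116, -0.993, 0.0], [-0.0, -0.0, -1.0]]
contact_force: [-0.4, 0.2, -3.6]
grip_width: 0.461
finger_force: 40.0
```

Request:
carry_out:
  steps:
    - [[0.15,0,0],0]
    - [[0.15,0,0],0]
    - [[0.15,0,0],0]
    - [[0.1,0,0],0]
    - [[0,0,0],0]
    - [[0,0,0],0]
    - [[0,0,0],0]
    - [[0,0,0],0]

```text
clock: 54.85
eef_pos: [0.5534, -0.0591, 0.0356]
tcp_rot: [[0.993, -0.116, -0.003], [-0.116, -0.993, 0.0], [-0.003, -0.0, -1.0]]
contact_force: [-4.9, 0.8, -2.0]
grip_width: 0.459
finger_force: 40.0
```

Same contact signature as in the first bay. I'll press once more, ease off, release and leave.

Request:
carry_out:
  steps:
    - [[0.1,0,0],0]
    - [[0.1,0,0],0]
    - [[0,0,0],0]
    - [[0,0,0],0]
    - [[0,0,0],0]
    - [[-0.2,0,0],0]
    - [[0,0,0.05],0]
    - [[0,0,0],0]

```text
clock: 55.85
eef_pos: [0.5534, -0.0591, 0.0355]
tcp_rot: [[0.993, -0.116, -0.003], [-0.116, -0.993, 0.0], [-0.003, -0.0, -1.0]]
contact_force: [-8.6, 1.2, 1.3]
grip_width: 0.461
finger_force: 40.0
```

Request:
carry_out:
  steps:
    - [[0,0,0],0]
    - [[0,0,0],0]
    - [[0,0,0],0]
    - [[0,0,-3],0]
    - [[0,0,-4],0]
    - [[0,0,-3],0]
    - [[-2,6,0],0]
    - [[-2,6,0],0]
  jaw: 0.65

```text
clock: 56.85
eef_pos: [0.5019, -0.1735, 0.1368]
tcp_rot: [[0.993, -0.114, 0.003], [-0.114, -0.993, -0.001], [0.003, 0.001, -1.0]]
contact_force: [0.2, 0.0, -0.1]
grip_width: 0.651
finger_force: 0.0
```

Request:
carry_out:
  steps:
    - [[-2,6,0],0]
    - [[0,0,0],0]
    - [[0,0,0],0]
    - [[0,0,0],0]
    - [[0,0,0],0]
    - [[0,0,0],0]
    - [[0,0,0],0]
    - [[0,0,0],0]
  jaw: 0

```text
clock: 57.85
eef_pos: [0.475, -0.2289, 0.1354]
tcp_rot: [[0.993, -0.116, -0.0], [-0.116, -0.993, 0.0], [-0.0, -0.0, -1.0]]
contact_force: [0.7, 0.2, 0.4]
grip_width: 0.005
finger_force: 0.0
```

```bash
python3 -c "
from h import *
c,P,u,v=look('top',(150,320,150,390))
cv2.imwrite('pics/t5.png',cv2.resize(c['pixels'][150:320,150:390],None,fx=3,fy=3))
for n,lo,hi,b in(('bay1',.054,.072,(.50,.62,-.01,.07)),('bay2',.054,.072,(.49,.605,-.1,-.025)),('tA',.035,.06,(.51,.62,.25,.44)),('tB',.035,.06,(.40,.51,.25,.44))):
  r=rect(P,lo,hi,b);print(n,r)
print(c['pixels'][190,344:378].mean(1).astype(int))
go(.6567,-.113,.12,-6.6)
"
```

```text
bay1 (array([0.56439478, 0.03240622]), 90.02374267578125, 44.24481201171875, -6.73455810546875, np.float64(0.06114714779611996), 346)
bay2 (array([ 0.55427051, -0.05767366]), 90.75892639160156, 44.042537689208984, -6.636756896972656, np.float64(0.06129016719266034), 332)
tA (array([0.57073029, 0.33755814]), 91.865966796875, 45.136966705322266, -84.2992696762085, np.float64(0.04442959530682866), 458)
tB (array([0.46216443, 0.32925342]), 91.34290313720703, 44.787723541259766, -84.59401798248291, np.float64(0.04458599096254856), 391)
[238 250 242 213 167  51  30  29  30  30  30  29  29  29 118 160 161 161
 148 176 222 190 100 129 160 161 112  33  29 117 183 200 200 201]
turn -0.1 then x 16.72 y -13.61 z 1.54 cm
```

View pics/t5.png

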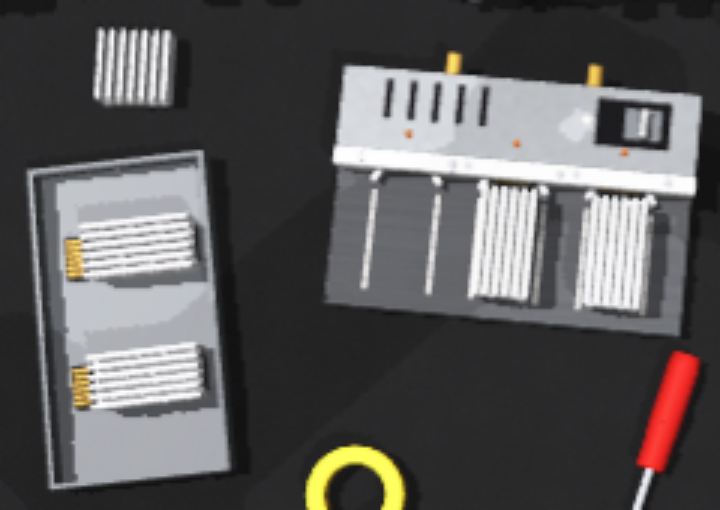

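All as wanted: both fresh modules are seated, at (508,242) and (617,250) in the crop. Both tested modules are flat in the tray at (138,245) and (145,375). The switch ridge is at the right end (645,123). Now I'll push the switch back on from the -y side.

Request:
carry_out:
  steps:
    - [[4.2,-3.5,0],0]
    - [[4.2,-3.5,0],0]
    - [[4.2,-3.5,0],0]
    - [[4.1,-3.6,0],0]
    - [[0,0,2],0]
    - [[0,0,2],0]
    - [[0,0,0],0]
    - [[0,0,0],0]
  jaw: 0

```text
clock: 58.9
eef_pos: [0.6565, -0.1093, 0.0954]
tcp_rot: [[0.993, -0.118, -0.0], [-0.118, -0.993, 0.0], [-0.0, -0.0, -1.0]]
contact_force: [0.2, 0.3, 0.7]
grip_width: 0.002
finger_force: 0.0
```

```bash
python3 -c "
from h import *
go(.6577,-.106,.0495,-6.6)
"
```

```text
turn -0.2 then x 0.08 y -0.34 z 4.59 cm
```

Request:
carry_out:
  steps:
    - [[0.1,0,2],0]
    - [[0,0,2],0]
    - [[0,0,0.6],0]
    - [[0,0,0],0]
    - [[0,-0.5,0],0]
    - [[0,-0.5,0],0]
    - [[0,0,0],0]
    - [[0,0,0],0]

```text
clock: 59.9
eef_pos: [0.6595, -0.0985, 0.0497]
tcp_rot: [[0.993, -0.116, 0.0], [-0.116, -0.993, -0.0], [0.0, 0.0, -1.0]]
contact_force: [-0.1, -0.1, -1.2]
grip_width: 0.004
finger_force: 0.0
```

Request:
carry_out:
  steps:
    - [[0,-0.5,0],0]
    - [[0,-0.5,0],0]
    - [[0,-0.5,0],0]
    - [[0,-0.4,0],0]
    - [[0,-0.3,0],0]
    - [[0,-0.3,0],0]
    - [[0,0,0],0]
    - [[0,0,0],0]

```text
clock: 60.9
eef_pos: [0.6618, -0.078, 0.0494]
tcp_rot: [[0.993, -0.116, -0.001], [-0.116, -0.993, -0.008], [-0.0, 0.008, -1.0]]
contact_force: [-2.4, -13.5, -0.5]
grip_width: 0.006
finger_force: 6.6
```

Request:
carry_out:
  steps:
    - [[0,0.8,0],0]
    - [[0,0.3,0],0]
    - [[0,0,-4],0]
    - [[0,0,-5],0]
    - [[-5,3,0],0]
    - [[-5,3,0],0]
    - [[-5,3,0],0]
    - [[-5,3,0],0]

```text
clock: 61.9
eef_pos: [0.447, -0.1806, 0.1395]
tcp_rot: [[0.993, -0.115, 0.001], [-0.115, -0.993, 0.0], [0.001, -0.0, -1.0]]
contact_force: [0.0, -1.1, 0.8]
grip_width: 0.003
finger_force: 0.0
```

```bash
python3 -c "
from h import *
c,P,u,v=look('top',(140,270,240,400),'t6.png')
print(c['pixels'][187,344:378].mean(1).astype(int));print(c['pixels'][190,344:378].mean(1).astype(int))
for n,lo,hi,b in(('bay1',.054,.072,(.50,.62,-.01,.07)),('bay2',.054,.072,(.49,.605,-.1,-.025))):
  r=rect(P,lo,hi,b);print(n,r)
"
```

```text
[193 194 196 197 158  76  29  46 123 161 161 161 160 209 219 149 126 156
 153 138  86  30  28  30  33  32  32  33  33  90 190 226 226 225]
[220 240 227 189 146  50  29  68 133 160 161 147 159 232 229 129 123 161
 160 131  70  30  30  30  32  33  33  32  33 136 208 225 225 226]
bay1 (array([0.5647843 , 0.03232372]), 90.08436584472656, 44.10711669921875, -6.521881103515625, np.float64(0.061155738494781176), 344)
bay2 (array([ 0.55391516, -0.05763296]), 90.25533294677734, 44.03450393676758, -6.657600402832031, np.float64(0.06087503209632661), 336)
```

View pics/t6.png

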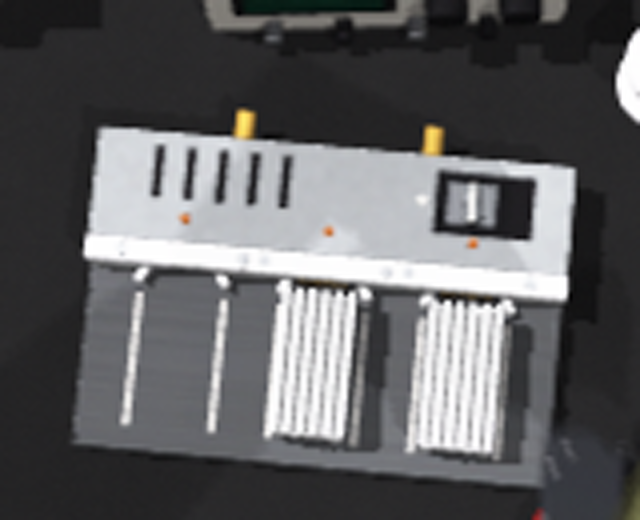

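The ridge is back at crop (472,203), which matches its column at the start, so the switch is on. Both modules are seated at (318,362) and (462,375).

Request:
carry_out:
  steps:
    - [[0,0,-2],0]
    - [[0,0,-2],0]
    - [[0,0,0],0]
    - [[0,0,0],0]
    - [[0,0,0],0]
    - [[0,0,0],0]
    - [[0,0,0],0]
    - [[0,0,0],0]

```text
clock: 62.95
eef_pos: [0.4484, -0.1806, 0.1792]
tcp_rot: [[0.993, -0.116, -0.0], [-0.116, -0.993, 0.0], [-0.0, -0.0, -1.0]]
contact_force: [0.5, 0.3, 0.3]
grip_width: 0.007
finger_force: 0.0
```

```bash
python3 -c "
from h import *
print(close_job())"
```

```text
the job is handed in; nothing more can be done
None
```

I handed the job in at about 63 s, with no verdict returned: the last pictures show the two tested modules flat in the tray, both fresh modules fully home in bays 1 and 2, and the switch back on.

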